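# Load the green tray of the hardware carousel from the ball hopper

### The arm

A 6-joint arm with a two-finger parallel gripper is mounted at the origin on the work surface. World frame = base frame: x ahead of the robot, y to its left, z up, the work surface at z = 0. Lengths are in m, angles in rad, forces in N, time in s.
With the tool pointing down it reaches from about 0.225 to 0.875 m from the base axis. Payload 3.4 kg.
Tool frame: the origin (TCP) lies at the very end of the fingers, on their centre line; the grasp point (between the pads) lies 19 mm behind it; z points along the fingers, y is the direction in which the jaws open and shut (so a half turn about z gives the same grasp; the last joint's range is limited). The gripper opens to 85 mm and grips with 20 to 120 N. Pads are 22 mm wide; open, the fingers measure 114 mm over their backs; the gripper's body (76 mm by 85 mm) begins 54 mm behind the grasp point. The pads swing forward as they close: fully open they stand 13 mm farther back than shut.
Start: joints at [1.152, 0.276, 1.505, -0, 1.361, -0.121], TCP at [0.169, 0.55, 0.231] pointing down, gripper open.
Joint ranges: [-2.89, 2.89], [-0.75, 2.08], [0.22, 2.7], [-1.18, 4.32], [0.11, 2.71], [-2.7, 2.7]. Speed limits (rad/s): [2.57, 2.57, 3.14, 3.14, 3.14, 3.14].

### API

Orientations are given as a unit quaternion [w, x, y, z].
In Python, from rig import manip, eyes gives the robot as it stands. The module is installed in compiled form; this text tells all that it offers.
- The arm moves only by the tool servo_tool, never from a script. Its argument "deltas" is one flat list of numbers, 6 for each row, row after row: the shift along the tool's x, y, z in cm, then the turn, a rotation vector about the tool's x, y, z in degrees. A call has 1 to 20 rows; each row shifts and turns the pose as measured when the row begins, along the tool's axes as they then stand; what a row does not reach is not made up. A row lasts 1/10 s, in which the tool goes at most 50 mm and 8.59 degrees, less where a joint would pass 70% of its speed; a pose out of reach is approached as far as the arm can. A call with a gripper value outside its range is refused whole. "jaw" is the finger opening in cm, from 0 to 8.54, set as the call begins (left out, the last holds). The fingers move at their own pace and stop on an object; "grip_force" is the grip in N (left out, the last holds). Time passes only in rows, so rows that do not move let the fingers close. It gives the time, the measured TCP pose, the force and the opening at its end, in the units of the state.
- manip.get_state(): the state, without advancing time (a new reading comes with each control period).
- eyes.get_image(name): name is "side" or "top"; returns (picture, depth): 384x512x3 uint8, red, green, blue; 384x512 float32, m along the optical axis (not along the pixel's ray), 0 where there is no reading.
- eyes.get_calibration(name): a dict with "camera_matrix" (3x3 intrinsics, pixels), "rvec" (rotation vector, rad) and "tvec" (3), from world to camera coordinates, as OpenCV has them. Camera axes: x right, y down, z forward; pixel columns grow to the right and rows downward; lengths in m; the calibration is good to about 2 mm. A picture is of the moment at which its call begins. get_calibration takes no time and is no camera call.
- manip.sign_off(): hands the job in, once; it reports no verdict.
The state is a dict: "clock": time; "qpos": joint angles; "qd": joint speeds; "effort": joint torques, N m; "position": TCP position; "ee_rot": TCP orientation; "contact_force": force on the tool from outside, world axes, zero at the start; "moment": the same for the moment, N m; "width": finger opening in m.
Only numpy, scipy, OpenCV 4.12 (cv2) and the standard library are available. Lean on these libraries where they do the work, as an engineer would, in place of code of your own. Each camera call takes 0.05 s, during which the arm holds its last target.

### The job

Turn the parts carousel by its brass posts until the empty green tray is centred under the hopper's spout. Then pull the red-handled gate out so that all three steel balls drop into the green tray, and push the gate fully shut again. Leave the bottle, jar, mug and wrench around it where they are.

Things in the scene. Friction and masses are not known exactly. Their poses are not given: they have to be found in the camera images.
- feeder: fixed stand: dark round wooden plinth under the carousel, and a blue hopper held by two side arms (at y = -45 and +45 mm, up to 131 mm high) on two steel columns at x = 165 mm. Origin on the table, on the carousel's vertical axis; z up; its x axis points from the carousel axis to the hopper and on to the gate handle
- hopper_mouth (a point): centre of the hopper's open top, 207 mm above the table, 90 mm from the carousel axis. Square mouth about 70 mm wide, flared over its top 30 mm; below it an upright square tube, 35 mm wide outside, 23 mm bore, down to the gate at 119 mm. It holds the three balls
- spout (a point): loading point: centre of the lower mouth of the spout, 84 mm above the table, on the hopper axis. The spout (43 mm square outside, 36 mm bore) reaches from here up to 112 mm, just under the gate. Trays pass freely under it and posts pass outside it
- carousel (a joint): angle of the carousel, rad, counter-clockwise from above positive; 0 or any whole turn puts the green tray exactly under the spout. Turns either way, no stop within a turn; stiff (about 0.12 N m of friction), stays where it is left. Wooden disc 270 mm in diameter, its top 30 mm above the table, with six square trays 90 mm from its axis every 60 degrees and a brass post between each two
- green_tray (a point): centre of the inner floor of the green, empty tray, 33 mm above the table; 90 mm from the carousel axis. Its x axis points away from the carousel axis. Each tray is 56 mm square outside, 50 mm inside, its rim 66 mm above the table; its floor has an 8 mm high dome in the middle. The other five are of wood and full of small hardware (fixed in them)
- carousel_axis (a point): point on the carousel's axis, 44 mm above the table
- post0 (a point): centre of the top, 105 mm above the table, of a round brass post of 14 mm diameter, upright on the carousel 123 mm from its axis, 30 degrees counter-clockwise from the green tray; its upper 39 mm stand above the tray rims. The six posts are alike, for turning the carousel by hand
- post1 (a point): centre of the top, 105 mm above the table, of a round brass post of 14 mm diameter, upright on the carousel 123 mm from its axis, 90 degrees counter-clockwise from the green tray; its upper 39 mm stand above the tray rims. The six posts are alike, for turning the carousel by hand
- post2 (a point): centre of the top, 105 mm above the table, of a round brass post of 14 mm diameter, upright on the carousel 123 mm from its axis, 150 degrees counter-clockwise from the green tray; its upper 39 mm stand above the tray rims. The six posts are alike, for turning the carousel by hand
- post3 (a point): centre of the top, 105 mm above the table, of a round brass post of 14 mm diameter, upright on the carousel 123 mm from its axis, 210 degrees counter-clockwise from the green tray; its upper 39 mm stand above the tray rims. The six posts are alike, for turning the carousel by hand
- post4 (a point): centre of the top, 105 mm above the table, of a round brass post of 14 mm diameter, upright on the carousel 123 mm from its axis, 270 degrees counter-clockwise from the green tray; its upper 39 mm stand above the tray rims. The six posts are alike, for turning the carousel by hand
- post5 (a point): centre of the top, 105 mm above the table, of a round brass post of 14 mm diameter, upright on the carousel 123 mm from its axis, 330 degrees counter-clockwise from the green tray; its upper 39 mm stand above the tray rims. The six posts are alike, for turning the carousel by hand
- gate (a joint): travel of the steel slide gate under the hopper tube, m: 0 is shut, 0.045 fully pulled out (a stop at each end). It slides outward along the stand's x axis, away from the carousel, with about 2 N of friction, and stays where it is left. From about 0.030 on the bore is free and the balls drop one after another within a second
- gate_handle (a point): centre of the top of the gate's red upright handle, 14 x 14 mm in section (sides along the stand's x and y), top 184 mm above the table, 66 mm tall, standing 90 mm outward of the hopper axis when shut
- ball0_center (a point): centre of a steel ball, 20 mm in diameter, about 33 g, at the start number 1 from below of the three stacked in the hopper tube
- ball1_center (a point): centre of a steel ball, 20 mm in diameter, about 33 g, at the start number 2 from below of the three stacked in the hopper tube
- ball2_center (a point): centre of a steel ball, 20 mm in diameter, about 33 g, at the start number 3 from below of the three stacked in the hopper tube
- oil_bottle: bystander: grey bottle with black cap, 60 mm in diameter, 190 mm tall, standing; origin at the centre of its underside
- screw_jar: bystander: glass jar with steel lid, 64 mm in diameter, 95 mm tall, standing; origin at the centre of its underside
- mug: bystander: blue mug, 76 mm in diameter, 85 mm tall, handle towards its +y; origin at the centre of its underside
- wrench: bystander: steel wrench 150 mm long lying on the table along its x axis; origin at the middle of its underside

How it is judged:
On the way, in this order (a step that is already met when the one before it is completed fails the run):
1. the green tray is brought to rest under the spout, gate still shut (horizontal distance between green_tray and spout below 0.01 m and value of joint gate below 0.004 m and velocity of joint carousel between -0.05 and 0.05 rad/s), for 0.3 s.
2. the gate is pulled open with the green tray under the spout (horizontal distance between green_tray and spout below 0.01 m and value of joint gate above 0.022 m), for 0.1 s.
3. all three balls lie in the green tray (x of ball0_center in the frame of green_tray between -0.025 and 0.025 m and y of ball0_center in the frame of green_tray between -0.025 and 0.025 m and z of ball0_center in the frame of green_tray between 0 and 0.04 m and x of ball1_center in the frame of green_tray between -0.025 and 0.025 m and y of ball1_center in the frame of green_tray between -0.025 and 0.025 m and z of ball1_center in the frame of green_tray between 0 and 0.04 m and x of ball2_center in the frame of green_tray between -0.025 and 0.025 m and y of ball2_center in the frame of green_tray between -0.025 and 0.025 m and z of ball2_center in the frame of green_tray between 0 and 0.04 m), for 0.2 s.
4. the gate is pushed shut (value of joint gate below 0.004 m), for 0.2 s.
At the end, for the whole second after the job is handed in: All three ball centres are within 25 mm of the green tray's centre along each side and under 40 mm above its floor, the gate is shut to within 4 mm, and the carousel rests with the green tray within 10 mm of the spout axis, as it was before the gate opened (all of step 1 and all of step 3); the robot touches nothing.
It fails at once if the oil bottle is shifted by more than 25 mm or tipped (distance of oil_bottle from where it was at the start of the episode above 0.025 m or angle between oil_bottle's own z axis and vertical above 0.4 rad).
It fails at once if the screw jar is shifted by more than 25 mm or tipped (distance of screw_jar from where it was at the start of the episode above 0.025 m or angle between screw_jar's own z axis and vertical above 0.4 rad).
It fails at once if the mug is shifted by more than 25 mm or tipped (distance of mug from where it was at the start of the episode above 0.025 m or angle between mug's own z axis and vertical above 0.4 rad).
It fails at once if the wrench is shifted by more than 25 mm or tipped (distance of wrench from where it was at the start of the episode above 0.025 m).
It also fails if it takes over 61 s, if anything falls off the work surface, if the arm or the gripper's body presses on something with over 40 N, if the wrist force passes 120 N, or if a joint passes its speed limit or range.

## Working session

There is one attempt and no reset: what is moved stays moved. The work goes in short steps, Python scripts to look and compute and a tool call to move; the robot and the scene stay as the last step left them, time stands still between calls to the robot, and variables do not carry over. Pictures are saved under pics/ and viewed, and the job is handed in when it is done.

Besides the shell and the picture viewer there is one more tool, called after "Emit:" as name(argument=value, ...), one argument or row to a line, values as JSON. servo_tool: Moves the arm, as the interface text tells. Its arguments: {"type":"object","properties":{"deltas":{"type":"array","items":{"type":"number"}},"jaw":{"type":"number"},"grip_force":{"type":"number"}},"required":["deltas"]}

```bash
ls; mkdir -p pics
python3 - <<'E'
from rig import manip, eyes
import cv2, numpy as np
print(manip.get_state())
for n in ("side","top"):
    im,d=eyes.get_image(n); cv2.imwrite(f"pics/{n}0.png",im[:,:,::-1]); np.savez(f"pics/{n}0.npz",im=im,d=d)
    c=eyes.get_calibration(n); R=cv2.Rodrigues(c["rvec"])[0]; print(n,c["camera_matrix"], (-R.T@c["tvec"].reshape(3)), R[2])
E
```

```text
pics
{'clock': 0.0, 'qpos': array([ 1.15200738e+00,  2.76600490e-01,  1.50617627e+00, -2.58707027e-05,
        1.36069969e+00, -1.20999264e-01]), 'qd': array([-5.78017988e-04, -2.53311224e-04, -7.41227264e-04, -5.32698138e-05,
       -5.65029628e-04, -8.06959106e-04]), 'effort': array([-1.75370544e-03, -4.16771686e+01, -2.45820451e+01, -2.37594977e-04,
        1.08690889e-02, -6.67331577e-07]), 'position': array([0.16849739, 0.54918133, 0.2304194 ]), 'ee_rot': array([-2.38946867e-04,  1.48342546e-01,  9.88935590e-01, -9.11171734e-04]), 'contact_force': array([-0.64361019, -0.03057459,  0.20719385]), 'moment': array([-0.04272855, -0.04009984,  0.04445825]), 'width': 0.085282927676808}
side [[458.94274286   0.         252.16258929]
 [  0.         458.94274286 196.93506936]
 [  0.           0.           1.        ]] [-5.02385321e-04 -6.57554513e-01  9.02122075e-01] [ 0.52270469  0.52835479 -0.66904486]
top [[494.383155     0.         250.2106105 ]
 [  0.         494.383155   181.09997483]
 [  0.           0.           1.        ]] [ 0.43821734 -0.04941404  1.26613145] [ 0.101041    0.00113795 -0.99488161]
```

View pics/side0.png

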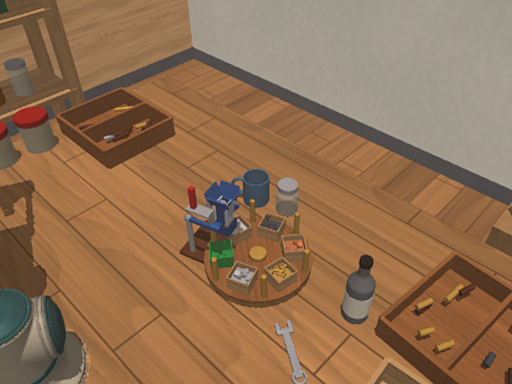

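View pics/top0.png

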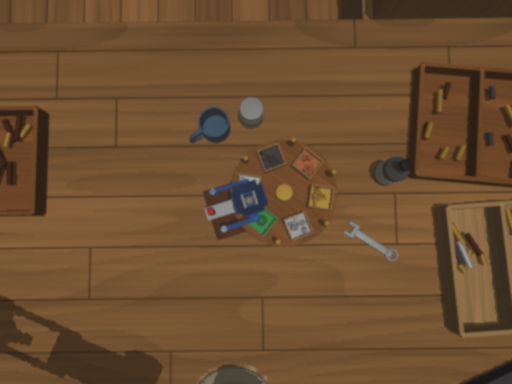

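```bash
cat > h.py <<'E'
import numpy as np, cv2
from rig import eyes
def cal(n):
    c=eyes.get_calibration(n); R=cv2.Rodrigues(c["rvec"])[0]; return c["camera_matrix"],R,np.array(c["tvec"]).reshape(3)
def ray(n,u,v):
    K,R,t=cal(n); d=R.T@np.linalg.solve(K,[u,v,1.]); return -R.T@t,d
def plane(n,u,v,z):
    o,d=ray(n,u,v); return o+d*(z-o[2])/d[2]
def depthpt(n,u,v,dep):
    o,d=ray(n,u,v); return o+d*dep
def proj(n,p):
    K,R,t=cal(n); q=K@(R@np.array(p)+t); return q[:2]/q[2]
def cross(a,b):
    (o1,d1),(o2,d2)=a,b
    s=np.linalg.lstsq(np.c_[d1,-d2],o2-o1,rcond=None)[0]
    p,q=o1+d1*s[0],o2+d2*s[1]; return (p+q)/2,np.linalg.norm(p-q)
E
python3 - <<'E'
from h import *
S=np.load("pics/side0.npz");T=np.load("pics/top0.npz")
def crop(n,im,x0,y0,x1,y1,k):
    cv2.imwrite(n,cv2.resize(im[y0:y1,x0:x1,::-1],None,fx=k,fy=k,interpolation=cv2.INTER_CUBIC))
crop("pics/side0c.png",S["im"],170,160,330,310,5)
crop("pics/top0c.png",T["im"],180,90,345,250,4)
for n,D in(("side",S),("top",T)):
    hsv=cv2.cvtColor(D["im"],cv2.COLOR_RGB2HSV)
    m={"red":cv2.inRange(hsv,(0,170,90),(6,255,255))|cv2.inRange(hsv,(174,170,90),(180,255,255)),
     "green":cv2.inRange(hsv,(45,120,50),(80,255,255)),
     "brass":cv2.inRange(hsv,(18,140,100),(30,255,255))}
    for k,mm in m.items():
        N,L,st,ce=cv2.connectedComponentsWithStats(mm)
        for i in range(1,N):
            if st[i,4]>=6 and 170<ce[i,0]<345 and 120<ce[i,1]<310:
                z=np.median(D["d"][L==i]); print(n,k,st[i],ce[i].round(1),depthpt(n,*ce[i],z).round(3))
E
```

```text
side red [188 186   8  23 135] [191.8 196.6] [0.48  0.037 0.159]
side green [223 240   5   3   7] [224.9 241. ] [ 0.491 -0.061  0.065]
side green [209 240  24  28 285] [222.7 254.5] [ 0.47  -0.075  0.043]
side brass [251 200   3   3   6] [251.7 201.2] [ 0.611 -0.037  0.104]
side brass [250 204   4   4   8] [251.9 205.6] [ 0.609 -0.039  0.09 ]
side brass [250 209   4   7  16] [251.6 212.1] [ 0.609 -0.038  0.067]
side brass [294 213   6  21  56] [296.1 222.3] [ 0.651 -0.154  0.079]
side brass [251 217   4   5  12] [252.4 219.2] [ 0.61  -0.04   0.041]
side brass [211 231   4   6  14] [212.  233.4] [ 0.487 -0.019  0.064]
side brass [212 237   4   3   6] [213.3 238.2] [ 0.489 -0.019  0.045]
side brass [249 247  17  15 186] [257.5 253.4] [ 0.531 -0.135  0.044]
side brass [303 249   6  24  77] [305.3 260.5] [ 0.574 -0.249  0.074]
side brass [212 260   6  21  55] [214.7 271.3] [ 0.411 -0.113  0.063]
side brass [270 264  21  17 177] [280.  271.6] [ 0.521 -0.217  0.053]
side brass [261 274   6  24  92] [263.3 285.3] [ 0.453 -0.229  0.077]
top red [208 209   6   5  23] [210.2 211. ] [0.484 0.04  0.183]
top green [257 215  10  13  66] [262.1 221.2] [ 0.463 -0.076  0.037]
top brass [291 137   5   5  21] [293. 139.] [ 0.656 -0.151  0.104]
top brass [243 155   5   6  20] [245.2 157.5] [ 0.613 -0.037  0.104]
top brass [331 169   6   6  24] [333.7 171.4] [ 0.577 -0.246  0.104]
top brass [276 184  17  17 233] [283.7 192. ] [ 0.534 -0.131  0.043]
top brass [310 186  22  23 397] [320.4 197.1] [ 0.52 -0.22  0.05]
top brass [324 221   5   5  20] [326.2 222.8] [ 0.456 -0.225  0.105]
top brass [275 239   6   5  20] [277.4 241.4] [ 0.414 -0.11   0.104]
```

View pics/side0c.png

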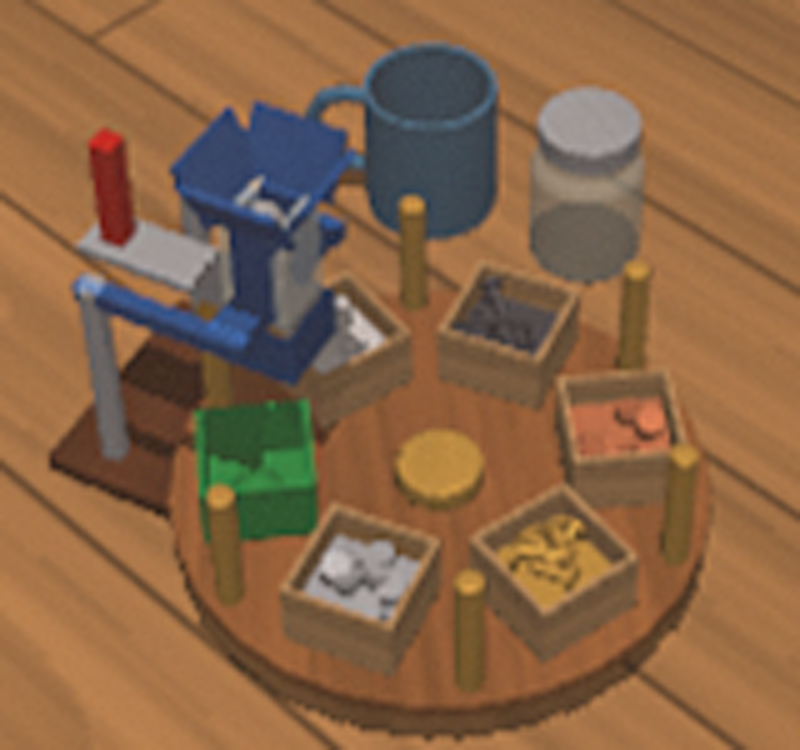

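View pics/top0c.png

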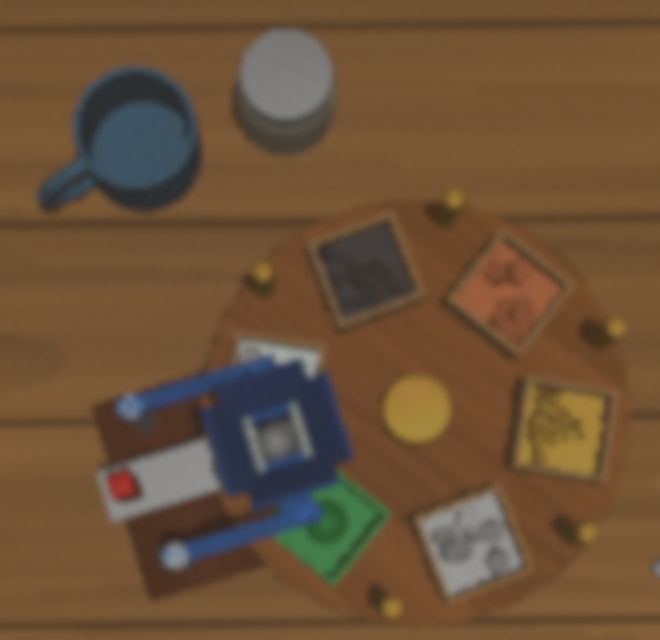

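Top view: post tops at px (277,241), (326,223), (334,171), (293,139) and (245,158), the axis cap at (284,192), the red handle top at (210,211) and the green tray at (262,221). The sixth post is hidden under the hopper arm. Next I'll fit the geometry and cross-check it in the side view.

Run:
```python
from h import *
px=[(277.4,241.4),(326.2,222.8),(333.7,171.4),(293,139),(245.2,157.5)]
P=np.array([plane("top",u,v,.105) for u,v in px])
from scipy.optimize import least_squares
def f(q): # cx,cy,phase ; posts at phase+60k, r=.123
    a=q[2]+np.deg2rad(60)*np.arange(5); return (P[:,:2]-q[:2]-.123*np.c_[np.cos(a),np.sin(a)]).ravel()
s=least_squares(f,[.534,-.132,np.deg2rad(170)]);c=s.x[:2];print("axis",c,"post0 deg",np.rad2deg(s.x[2]),"res",s.fun.round(4))
print("cap",plane("top",283.7,192,.044),"side cap",plane("side",257.5,253.4,.044))
# triangulated checks; side tops read from 5x crop (+170,+160)
for nm,t,sd in (("handle",(210.2,211),(170+107/5,160+138/5)),("post0",px[0],(170+222/5,160+495/5)),("post1",px[1],(170+470/5,160+580/5)),("post2",px[2],(170+683/5,160+456/5))):
    print(nm,*cross(ray("top",*t),ray("side",*sd)))
h=plane("top",210.2,211,.184)[:2]; d=h-c; print("handle",h,np.linalg.norm(d),"stand deg",np.rad2deg(np.arctan2(d[1],d[0])))
# side arms/hopper check: mouth centre
sa=np.arctan2(d[1],d[0]); u=np.array([np.cos(sa),np.sin(sa)]);
print("mouth px pred",proj("top",[*(c+.09*u),.207]),"green",plane("top",262.1,221.2,.037))
n=np.array([-u[1],u[0]])
for y in(-.045,.045): print("col px",proj("top",[*(c+.165*u+y*n),.131]))
for nm,q,z in(("bottle",(400,165),.19),("jar",(251,108),.095),("mug",(215,120),.085),("wr",(372,241),.0)): print(nm,plane("top",*q,z))
```

```text
axis [ 0.53445896 -0.13056141] post0 deg 170.1915328772882 res [ 0.0008 -0.0001  0.0001  0.0004 -0.0002  0.0002 -0.0001  0.0003 -0.0006
 -0.0008]
cap [ 0.53413683 -0.13068784  0.044     ] side cap [ 0.53101014 -0.13479713  0.044     ]
handle [0.48399276 0.03985859 0.18330863] 0.0011511640065896393
post0 [ 0.41473801 -0.11045053  0.10192267] 0.001892767566131905
post1 [ 0.45665606 -0.22558976  0.10318535] 0.00203758083441225
post2 [ 0.57749092 -0.24666463  0.10183554] 0.0010691835346431724
handle [0.48349566 0.0401363 ] 0.17814310344154152 stand deg 106.62345597880888
mouth px pred [248.61605366 198.30952125] green [ 0.46278949 -0.07623923  0.037     ]
col px [211.90146827 191.57012643]
col px [223.33480885 229.04423929]
bottle [ 0.57886766 -0.3771693   0.19      ]
jar [ 0.73473731 -0.05217606  0.095     ]
mug [0.70862082 0.03572958 0.085     ]
wr [ 0.40990591 -0.35557217  0.        ]
```

```bash
cat >> h.py <<'E'
from scipy.spatial.transform import Rotation as Rn
def Rq(q): return Rn.from_quat([q[1],q[2],q[3],q[0]])
def Rgoal(yawy): # tool y at yaw (deg), z down
    a=np.deg2rad(yawy); y=np.array([np.cos(a),np.sin(a),0]); z=np.array([0,0,-1.]); return Rn.from_matrix(np.c_[np.cross(y,z),y,z])
def plan(p,yaw,N):
    from rig import manip
    s=manip.get_state(); R0=Rq(s["ee_rot"]); p0=np.array(s["position"]); G=Rgoal(yaw)
    rv=(R0.inv()*G).as_rotvec(); out=[]
    for i in range(N):
        R=R0*Rn.from_rotvec(rv*i/N)
        out.append(np.r_[R.inv().apply((np.array(p)-p0)/N)*100,np.rad2deg(rv)/N])
    o=np.round(out,2)+0.; print("|step| cm",np.linalg.norm(o[0,:3]),"deg",np.linalg.norm(o[0,3:])); print(",".join("%g"%x for x in o.ravel()))
E
python3 -c "
from h import *
plan([.4557,-.2251,.2],-39.8,20)"
```

```text
|step| cm 4.1332916664566515 deg 5.64
-2.51,-3.28,0.16,0,0,5.64,-2.82,-3.02,0.16,0,0,5.64,-3.1,-2.73,0.16,0,0,5.64,-3.35,-2.41,0.16,0,0,5.64,-3.57,-2.07,0.16,0,0,5.64,-3.76,-1.71,0.16,0,0,5.64,-3.91,-1.33,0.16,0,0,5.64,-4.02,-0.94,0.15,0,0,5.64,-4.09,-0.54,0.15,0,0,5.64,-4.13,-0.13,0.15,0,0,5.64,-4.12,0.27,0.15,0,0,5.64,-4.07,0.68,0.15,0,0,5.64,-3.99,1.07,0.15,0,0,5.64,-3.86,1.46,0.15,0,0,5.64,-3.7,1.83,0.15,0,0,5.64,-3.5,2.19,0.15,0,0,5.64,-3.27,2.52,0.15,0,0,5.64,-3.01,2.83,0.15,0,0,5.64,-2.72,3.11,0.15,0,0,5.64,-2.4,3.36,0.15,0,0,5.64
```

Emit:
servo_tool(
  deltas=[-2.5,-3.3,0.1,0,0,5.6,-2.8,-3.0,0.1,0,0,5.6,-3.1,-2.7,0.1,0,0,5.6,-3.3,-2.4,0.1,0,0,5.6,-3.6,-2.1,0.1,0,0,5.6,-3.8,-1.7,0.1,0,0,5.6,-3.9,-1.3,0.1,0,0,5.6,-4.0,-0.9,0.1,0,0,5.6,-4.1,-0.5,0.1,0,0,5.6,-4.1,-0.1,0.1,0,0,5.6,-4.1,0.3,0.1,0,0,5.6,-4.1,0.7,0.1,0,0,5.6,-4.0,1.1,0.1,0,0,5.6,-3.9,1.5,0.1,0,0,5.6,-3.7,1.8,0.1,0,0,5.6,-3.5,2.2,0.1,0,0,5.6,-3.3,2.5,0.1,0,0,5.6,-3.0,2.8,0.1,0,0,5.6],
  jaw=5,
)

```text
clock: 1.9
position: [0.4136, -0.1759, 0.208]
ee_rot: [0.0, 0.873, 0.488, -0.001]
contact_force: [0.2, -0.0, 0.8]
width: 0.0502
```

```bash
python3 -c "
from h import *
plan([.4557,-.2251,.15],-39.8,10)"
```

```text
|step| cm 0.872238499494261 deg 0.8200609733428362
-0.2,0.62,0.58,0,0.01,0.82,-0.19,0.62,0.58,0,0.01,0.82,-0.18,0.62,0.58,0,0.01,0.82,-0.17,0.62,0.58,0,0.01,0.82,-0.16,0.63,0.58,0,0.01,0.82,-0.15,0.63,0.58,0,0.01,0.82,-0.14,0.63,0.58,0,0.01,0.82,-0.14,0.63,0.58,0,0.01,0.82,-0.13,0.64,0.58,0,0.01,0.82,-0.12,0.64,0.58,0,0.01,0.82
```

Emit:
servo_tool(
  deltas=[-0.5,1.5,1.2,0,0,2,-0.4,1.5,1.2,0,0,2,-0.4,1.6,1.2,0,0,2,-0.3,1.6,1.2,0,0,2,0,0,0.5,0,0,0,0,0,0,0,0,0],
)

```text
clock: 2.5
position: [0.4566, -0.233, 0.1509]
ee_rot: [-0.0, 0.908, 0.419, -0.002]
contact_force: [-1.1, 0.3, -0.7]
width: 0.0501
```

```bash
python3 -c "
from h import *
im,d=eyes.get_image('side'); cv2.imwrite('pics/s1.png',cv2.resize(im[150:350,170:370,::-1],None,fx=3,fy=3))
plan([.4557,-.2251,.076],-39.8,5)"
```

```text
|step| cm 1.5187494855966206 deg 0.13638181696985857
0.11,-0.12,1.51,-0.01,0.04,-0.13,0.11,-0.12,1.51,-0.01,0.04,-0.13,0.11,-0.12,1.51,-0.01,0.04,-0.13,0.11,-0.12,1.51,-0.01,0.04,-0.13,0.11,-0.12,1.51,-0.01,0.04,-0.13
```

View pics/s1.png

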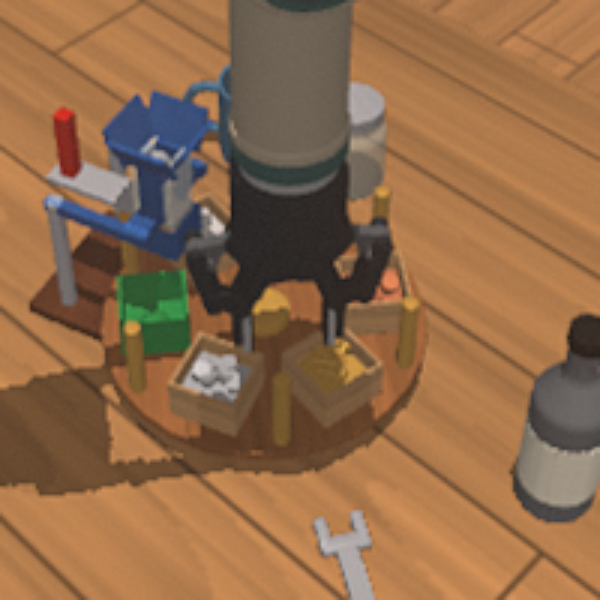

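The open fingers (zoomed px 245 and 333) straddle post1 at (281,380), so I'll descend and grasp it.

Emit:
servo_tool(
  deltas=[0.15,-0.15,1.0,0,0,0,0.15,-0.15,1.3,0,0,0,0.1,-0.1,1.5,0,0,0,0.1,-0.1,1.5,0,0,0,0,0,1.3,0,0,0,0,0,0.8,0,0,0,0,0,0,0,0,0],
)

```text
clock: 3.25
position: [0.454, -0.2209, 0.0768]
ee_rot: [0.002, 0.907, 0.422, -0.0]
contact_force: [0.2, 0.7, 0.0]
width: 0.0498
```

```bash
python3 -c "
from h import *
plan([.4557,-.2251,.076],-39.8,1)"
```

```text
|step| cm 0.46065171225124085 deg 0.3651027252705737
-0.21,0.4,0.09,0.17,0.12,-0.3
```

Emit:
servo_tool(
  deltas=[-0.2,0.4,0,0,0,0,0,0,0,0,0,0],
)

```text
clock: 3.45
position: [0.4562, -0.2251, 0.0778]
ee_rot: [0.002, 0.907, 0.422, 0.0]
contact_force: [0.9, 0.5, 0.7]
width: 0.0502
```

Emit:
servo_tool(
  deltas=[0,0,0,0,0,0,0,0,0,0,0,0,0,0,0,0,0,0,0,0,0,0,0,0,0,0,0,0,0,0,0,0,0,0,0,0],
  jaw=0.5,
  grip_force=30,
)

```text
clock: 4.05
position: [0.4572, -0.226, 0.0792]
ee_rot: [0.004, 0.907, 0.422, 0.001]
contact_force: [0.7, -0.3, 0.7]
width: 0.0128
```

Emit:
servo_tool(
  deltas=[0.015,-0.6,0,0,0,2.8,0.015,-0.6,0,0,0,2.8,0.015,-0.6,0,0,0,2.8,0.015,-0.6,0,0,0,2.8,0.015,-0.6,0,0,0,2.8,0.015,-0.6,0,0,0,2.8,0,0,0,0,0,0],
)

```text
clock: 4.75
position: [0.433, -0.1985, 0.0792]
ee_rot: [0.004, 0.96, 0.28, 0.001]
contact_force: [0.3, 1.5, -0.6]
width: 0.0127
```

```bash
python3 -c "
from h import *
from rig import manip
s=manip.get_state(); c=np.array([.5345,-.1306]); d=s['position'][:2]-c; y=Rq(s['ee_rot']).as_matrix()[:,1]
print('r',np.linalg.norm(d),'th',np.rad2deg(np.arctan2(d[1],d[0]))%360,'yaw',np.rad2deg(np.arctan2(y[1],y[0])),s['contact_force'],s['moment'],s['width'])"
```

```text
r 0.12214471610326469 th 213.79616165832175 yaw -57.46260633699343 [ 0.28785223  1.49081246 -0.64841153] [0.41814372 0.05328093 0.04060791] 0.012739509773536757
```

Emit:
servo_tool(
  deltas=[0.0,-0.6,0,0,0,2.7,0.0,-0.6,0,0,0,2.7,0.01,-0.6,0,0,0,2.7,0.01,-0.6,0,0,0,2.7,0.01,-0.6,0,0,0,2.7,0.01,-0.6,0,0,0,2.7,0,0,0,0,0,0,0,0,0,0,0,0],
)

```text
clock: 5.55
position: [0.4186, -0.1674, 0.0792]
ee_rot: [0.005, 0.99, 0.142, 0.002]
contact_force: [-0.0, -0.7, -0.8]
width: 0.0127
```

```bash
cat > meas.py <<'E'
from h import *
from rig import manip
import sys
s=manip.get_state(); c=np.array([.5345,-.1306]); d=s['position'][:2]-c; y=Rq(s['ee_rot']).as_matrix()[:,1]
print('r',np.linalg.norm(d),'th',np.rad2deg(np.arctan2(d[1],d[0]))%360,'yaw',np.rad2deg(np.arctan2(y[1],y[0])),s['contact_force'],s['width'])
im,dd=eyes.get_image('top'); cv2.imwrite('pics/top%s.png'%sys.argv[1],cv2.resize(im[90:250,180:345,::-1],None,fx=4,fy=4,interpolation=cv2.INTER_CUBIC))
hsv=cv2.cvtColor(im,cv2.COLOR_RGB2HSV); mm=cv2.inRange(hsv,(18,140,100),(30,255,255))
N,L,st,ce=cv2.connectedComponentsWithStats(mm)
for i in range(1,N):
    if 12<=st[i,4]<60 and 170<ce[i,0]<345:
        p=plane('top',*ce[i],.105)[:2]-c; r=np.linalg.norm(p)
        if abs(r-.123)<.006: print(ce[i].round(1),r.round(4),'deg',(np.rad2deg(np.arctan2(p[1],p[0]))%360).round(2), 'mod60',(np.rad2deg(np.arctan2(p[1],p[0]))%60).round(2))
E
python3 meas.py 2
```

```text
r 0.12158852021007775 th 197.59321911241616 yaw -73.64444127483384 [-0.01130641 -0.73463362 -0.78058676] 0.01272745336746958
[269.8 140.9] 0.1223 deg 16.47 mod60 16.47
[320. 152.] 0.1224 deg 316.65 mod60 16.65
[234.6 178.5] 0.1226 deg 76.63 mod60 16.63
[336.3 201.2] 0.1225 deg 256.62 mod60 16.62
[250.2 228. ] 0.1221 deg 136.58 mod60 16.58
```

View pics/top2.png

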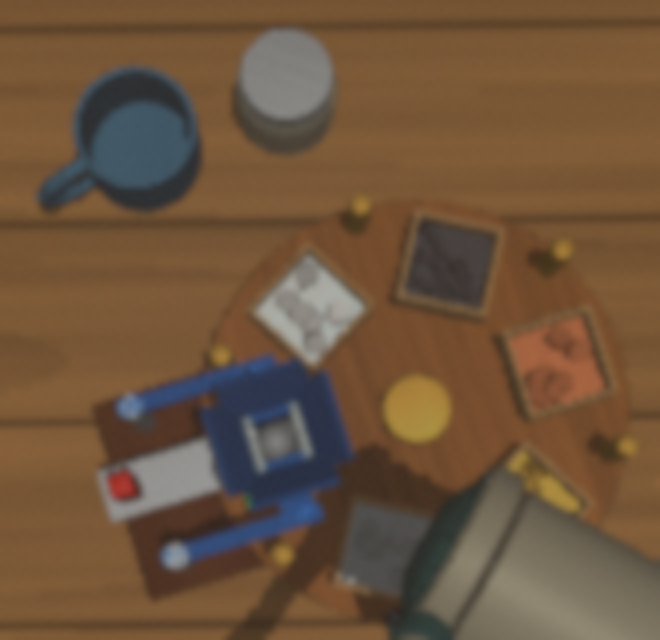

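All five visible posts give mod60 = 16.6°, and the target is 16.6°. The green tray is hidden under the hopper apart from a sliver at crop (247,500). I'll release and lift.

Emit:
servo_tool(
  deltas=[0,0,0,0,0,0,0,0,0,0,0,0,0,0,0,0,0,0,0,0,0,0,0,0,0,0,0,0,0,0],
  jaw=4.5,
)

```text
clock: 6.1
position: [0.4198, -0.1693, 0.0795]
ee_rot: [0.006, 0.99, 0.143, 0.003]
contact_force: [1.0, 0.9, -0.7]
width: 0.0449
```

Emit:
servo_tool(
  deltas=[0,0,-1,0,0,0,0,0,-2,0,0,0,0,0,-4,0,0,0,0,0,-4,0,0,0,0,0,-4,0,0,0,0,0,-3,0,0,0,0,0,0,0,0,0],
)

```text
clock: 6.8
position: [0.4178, -0.1669, 0.2701]
ee_rot: [0.006, 0.99, 0.143, 0.003]
contact_force: [-0.2, 0.4, 1.0]
width: 0.0454
```

```bash
python3 meas.py 3; python3 -c "
from h import *
plan([.40,.04,.26],16.6,15)"
```

```text
r 0.12223419551205343 th 197.27287375292144 yaw -73.5443343967008 [-0.15813722  0.37616117  0.97148414] 0.04540785541704486
[269.7 140.9] 0.1223 deg 16.6 mod60 16.6
[320.1 151.9] 0.1227 deg 316.64 mod60 16.64
[234.8 178.5] 0.1222 deg 76.62 mod60 16.62
[336.1 201.1] 0.122 deg 256.68 mod60 16.68
|step| cm 1.3793114224133722 deg 6.010207983090103
0.28,-1.35,0.04,0.04,0.03,-6.01,0.42,-1.31,0.04,0.04,0.03,-6.01,0.56,-1.26,0.04,0.04,0.03,-6.01,0.69,-1.2,0.04,0.04,0.03,-6.01,0.81,-1.12,0.04,0.04,0.03,-6.01,0.92,-1.03,0.05,0.04,0.03,-6.01,1.02,-0.93,0.05,0.04,0.03,-6.01,1.11,-0.81,0.05,0.04,0.03,-6.01,1.19,-0.69,0.05,0.04,0.03,-6.01,1.26,-0.56,0.05,0.04,0.03,-6.01,1.31,-0.43,0.05,0.04,0.03,-6.01,1.35,-0.29,0.05,0.04,0.03,-6.01,1.37,-0.15,0.05,0.04,0.03,-6.01,1.38,0,0.05,0.04,0.03,-6.01,1.37,0.14,0.05,0.04,0.03,-6.01
```

Emit:
servo_tool(
  deltas=[0.3,-1.35,0,0,0,-6,0.4,-1.3,0,0,0,-6,0.55,-1.25,0,0,0,-6,0.7,-1.2,0,0,0,-6,0.8,-1.1,0,0,0,-6,0.9,-1.0,0,0,0,-6,1.0,-0.95,0,0,0,-6,1.1,-0.8,0,0,0,-6,1.2,-0.7,0,0,0,-6,1.25,-0.55,0,0,0,-6,1.3,-0.4,0,0,0,-6,1.35,-0.3,0,0,0,-6,1.35,-0.15,0,0,0,-6,1.4,0,0,0,0,-6,1.4,0.15,0,0,0,-6,0,0,0,0,0,0],
)

```text
clock: 8.45
position: [0.3771, 0.0499, 0.2475]
ee_rot: [-0.016, 0.573, 0.82, -0.011]
contact_force: [0.5, -0.6, -0.4]
width: 0.045
```

```bash
python3 -c "
from h import *
plan([.4838,.040,.22],16.6,6)"
```

```text
|step| cm 1.8444240293381562 deg 0.6964194138592059
-0.77,1.63,0.39,-0.35,-0.12,0.59,-0.75,1.63,0.4,-0.35,-0.12,0.59,-0.74,1.64,0.41,-0.35,-0.12,0.59,-0.72,1.64,0.42,-0.35,-0.12,0.59,-0.7,1.65,0.44,-0.35,-0.12,0.59,-0.68,1.65,0.45,-0.35,-0.12,0.59
```

Emit:
servo_tool(
  deltas=[-0.75,1.6,0.3,-0.35,-0.1,0.6,-0.75,1.6,0.3,-0.35,-0.1,0.6,-0.75,1.65,0.3,-0.35,-0.1,0.6,-0.7,1.65,0.3,-0.35,-0.1,0.6,-0.7,1.65,0.3,-0.35,-0.1,0.6,-0.7,1.65,0.3,-0.35,-0.1,0.6,0,0,0,0,0,0],
)

```text
clock: 9.15
position: [0.4945, 0.0351, 0.2222]
ee_rot: [0.0, 0.604, 0.797, 0.0]
contact_force: [0.4, 0.0, -0.5]
width: 0.0452
```

```bash
python3 -c "
from h import *
plan([.4838,.040,.152],16.6,1)
im,d=eyes.get_image('side'); cv2.imwrite('pics/s4.png',cv2.resize(im[120:300,130:330,::-1],None,fx=3,fy=3))"
```

```text
|step| cm 7.119417110971937 deg 0.9013878188659973
0.76,-0.91,7.02,0.05,0,-0.9
```

View pics/s4.png

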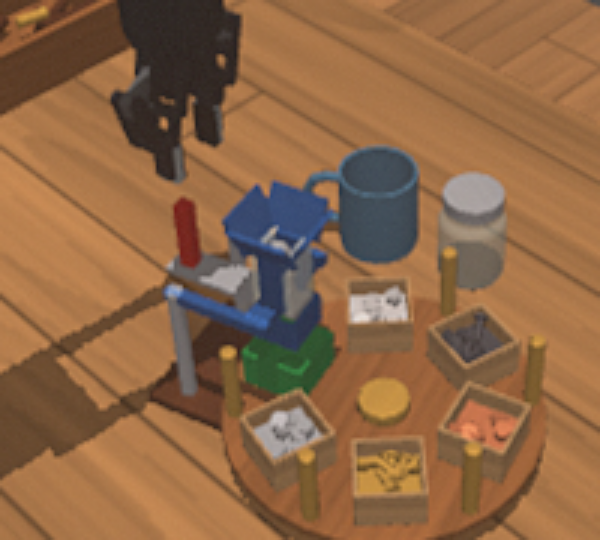

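The green tray now sits under the spout (zoomed px 290,355). The gripper is above the red handle (185,205), so I'll centre it and descend.

Emit:
servo_tool(
  deltas=[0.4,-0.45,0,0,0,-0.5,0.3,-0.4,0,0,0,-0.4,0,0,0,0,0,0],
)

```text
clock: 9.5
position: [0.4803, 0.0404, 0.2223]
ee_rot: [-0.002, 0.597, 0.802, -0.001]
contact_force: [-0.0, 0.8, -0.3]
width: 0.045
```

```bash
python3 -c "
from h import *
plan([.4838,.040,.152],16.6,1)"
```

```text
|step| cm 7.039815338487225 deg 0.21679483388678802
-0.15,0.34,7.03,-0.17,-0.09,0.1
```

Emit:
servo_tool(
  deltas=[-0.1,0.3,0.5,0,0,0,0,0,1.2,0,0,0,0,0,1.2,0,0,0,0,0,1.2,0,0,0,0,0,1.2,0,0,0,0,0,1.0,0,0,0,0,0,0.6,0,0,0,0,0,0,0,0,0],
)

```text
clock: 10.3
position: [0.4809, 0.041, 0.1479]
ee_rot: [-0.001, 0.596, 0.803, -0.001]
contact_force: [-0.1, 0.8, 0.1]
width: 0.0447
```

```bash
python3 -c "
from h import *
plan([.4838,.040,.152],16.6,1)"
```

```text
|step| cm 0.5080354318352215 deg 0.25337718918639857
-0.18,0.24,-0.41,-0.17,-0.08,0.17
```

Emit:
servo_tool(
  deltas=[-0.15,0.25,-0.2,0,0,0,0,0,0,0,0,0],
)

```text
clock: 10.5
position: [0.4844, 0.0402, 0.1503]
ee_rot: [-0.001, 0.596, 0.803, -0.001]
contact_force: [0.4, -0.5, -0.3]
width: 0.0447
```

Emit:
servo_tool(
  deltas=[0,0,0,0,0,0,0,0,0,0,0,0,0,0,0,0,0,0,0,0,0,0,0,0,0,0,0,0,0,0,0,0,0,0,0,0],
  jaw=0.5,
  grip_force=30,
)

```text
clock: 11.1
position: [0.4849, 0.04, 0.1514]
ee_rot: [-0.0, 0.597, 0.803, -0.0]
contact_force: [-0.7, 0.1, -0.3]
width: 0.0135
```

```bash
python3 meas.py 5
```

```text
r 0.17767834560038875 th 106.19423427471047 yaw 16.75916513974312 [-0.68065977  0.11012746 -0.31435645] 0.013496483714645185
[269.8 140.9] 0.1223 deg 16.47 mod60 16.47
[320.1 151.9] 0.1227 deg 316.64 mod60 16.64
[234.5 178.5] 0.1228 deg 76.69 mod60 16.69
[336.1 201.1] 0.122 deg 256.68 mod60 16.68
[250.1 228. ] 0.1221 deg 136.43 mod60 16.43
[301.3 239.8] 0.1225 deg 196.52 mod60 16.52
```

Emit:
servo_tool(
  deltas=[0.5,0,0,0,0,0,0.5,0,0,0,0,0,0.5,0,0,0,0,0,0.5,0,0,0,0,0,0.5,0,0,0,0,0,0.5,0,0,0,0,0,0.5,0,0,0,0,0,0.4,0,0,0,0,0,0.3,0,0,0,0,0,0,0,0,0,0,0],
)

```text
clock: 12.15
position: [0.4722, 0.0831, 0.1514]
ee_rot: [0.001, 0.596, 0.803, -0.001]
contact_force: [-0.1, -2.5, 0.0]
width: 0.0134
```

Emit:
servo_tool(
  deltas=[0,0,0,0,0,0,0,0,0,0,0,0,0,0,0,0,0,0,0,0,0,0,0,0,0,0,0,0,0,0,0,0,0,0,0,0,0,0,0,0,0,0,0,0,0,0,0,0,0,0,0,0,0,0,0,0,0,0,0,0],
)

```text
clock: 13.15
position: [0.4722, 0.0831, 0.1514]
ee_rot: [0.001, 0.596, 0.803, -0.0]
contact_force: [0.9, -0.9, -1.3]
width: 0.0135
```

```bash
python3 meas.py 6;python3 -c "
from h import *
im,d=eyes.get_image('side'); cv2.imwrite('pics/s6.png',cv2.resize(im[150:290,150:330,::-1],None,fx=4,fy=4))"
```

```text
r 0.22263550165283474 th 106.25460932221782 yaw 16.763648627458664 [ 0.86396561 -0.90009133 -1.25093154] 0.013532774391325036
[269.7 140.9] 0.1224 deg 16.61 mod60 16.61
[320.2 151.9] 0.1229 deg 316.53 mod60 16.53
[234.6 178.5] 0.1225 deg 76.69 mod60 16.69
[336.2 201. ] 0.1221 deg 256.79 mod60 16.79
[250.2 228.1] 0.1222 deg 136.56 mod60 16.56
[301.1 239.7] 0.1221 deg 196.43 mod60 16.43
```

View pics/s6.png

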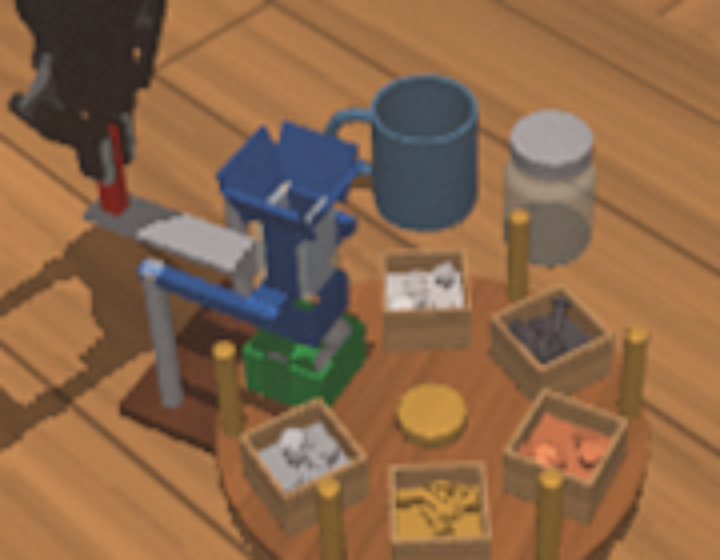

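View pics/top6.png

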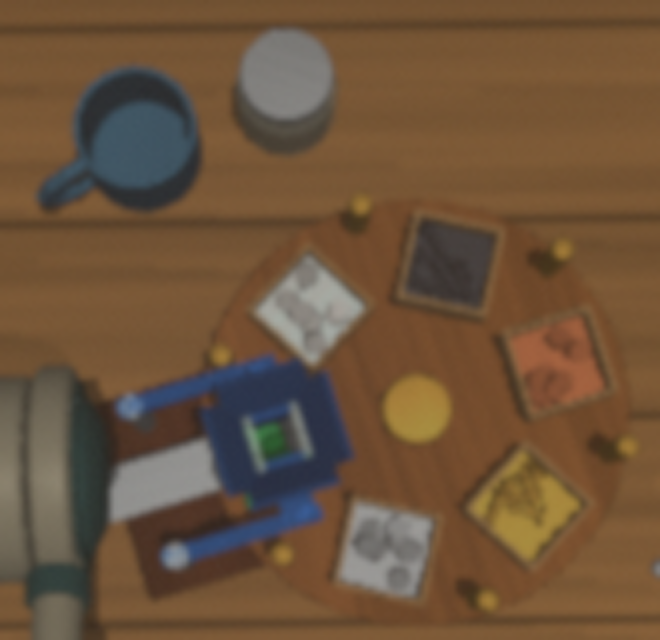

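Gate is open. Through the bore (crop 280,437) I see the green floor and one ball, with no balls left in the tube. I'll check where the grey blob at zoomed px (335,335) lies.

```bash
python3 -c "
from h import *
im,d=eyes.get_image('side'); cv2.imwrite('pics/s7.png',cv2.resize(im[205:260,200:250,::-1],None,fx=10,fy=10,interpolation=cv2.INTER_CUBIC))
hsv=cv2.cvtColor(im,cv2.COLOR_RGB2HSV)
c=np.array([.5345,-.1306]);a=np.deg2rad(106.6);u=np.array([np.cos(a),np.sin(a)]);n=np.array([-u[1],u[0]])
m=(hsv[...,1]<90)
for v in range(222,250):
  for x in range(210,245):
    if m[v,x]:
      p=depthpt('side',x,v,d[v,x]); q=p[:2]-c
      if abs(q@u-.09)<.035 and abs(q@n)<.035 and p[2]<.09: print(x,v,(1000*np.r_[q@u-.09,q@n,p[2]]).round(0))
"
```

```text
229 223 [ -1. -19.  87.]
224 224 [ 21. -29.  64.]
225 224 [ 17. -28.  67.]
223 225 [ 23. -27.  62.]
226 225 [ 14. -27.  66.]
227 225 [ 12. -30.  64.]
236 226 [-21. -18.  86.]
235 227 [-20. -16.  84.]
235 228 [-21. -14.  83.]
234 229 [-22.  -7.  86.]
235 229 [-16. -22.  70.]
233 230 [-20.  -5.  83.]
234 230 [-16. -17.  70.]
235 230 [-19. -17.  72.]
236 230 [-20. -19.  70.]
232 231 [-22.   3.  88.]
233 231 [-15. -13.  70.]
234 231 [-19. -11.  74.]
235 231 [-20. -14.  71.]
236 231 [-22. -16.  70.]
237 231 [-23. -20.  67.]
214 232 [28.  8. 65.]
216 232 [24.  6. 66.]
232 232 [-14. -10.  69.]
233 232 [-17.  -9.  71.]
234 232 [-21.  -8.  74.]
236 232 [-21. -17.  66.]
237 232 [-24. -17.  67.]
218 233 [25. -5. 51.]
231 233 [-23.   9.  88.]
232 233 [-17.  -5.  71.]
233 233 [-18.  -7.  70.]
234 233 [-20. -10.  68.]
235 233 [-24.  -8.  71.]
236 233 [-23. -14.  65.]
237 233 [-26. -14.  67.]
220 234 [22. -9. 45.]
221 234 [ 25. -18.  35.]
222 234 [ 24. -20.  34.]
230 234 [-21.  11.  85.]
231 234 [-14.  -5.  66.]
232 234 [-16.  -6.  66.]
233 234 [-17.  -8.  65.]
234 234 [-20.  -9.  65.]
235 234 [-21
[... 574 characters left out ...]
20 238 [13.  6. 49.]
229 238 [-9. -1. 53.]
230 238 [-11.  -3.  53.]
231 238 [-14.  -2.  54.]
232 238 [-18.  -1.  57.]
233 238 [-18.  -6.  53.]
216 239 [12. 25. 64.]
217 239 [11. 22. 62.]
218 239 [ 5. 27. 69.]
219 239 [ 5. 23. 65.]
220 239 [10. 11. 52.]
221 239 [ 8. 10. 51.]
229 239 [-9. -1. 49.]
230 239 [-15.   3.  56.]
231 239 [-16.   0.  54.]
232 239 [-19.   0.  56.]
219 240 [ 3. 26. 66.]
220 240 [ 0. 26. 67.]
221 240 [-3. 25. 68.]
228 240 [-5. -2. 42.]
229 240 [-12.   3.  51.]
230 240 [-14.   2.  51.]
231 240 [-17.   2.  53.]
228 241 [-6. -0. 41.]
229 241 [-12.   4.  48.]
230 241 [-14.   3.  48.]
231 241 [-25.  15.  65.]
228 242 [-8.  3. 42.]
229 242 [-8. -1. 38.]
230 242 [-15.   5.  47.]
```

View pics/s7.png

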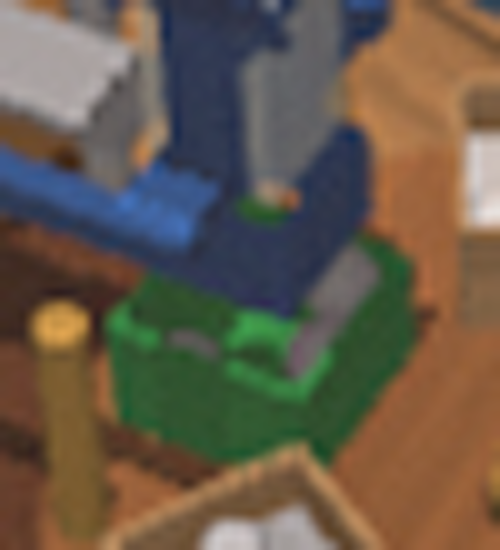

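Two balls lie low (surface tops about 52–54 mm) and the third is stacked on them (top about 74 mm, so its centre is roughly 30 mm above the floor). All three are inside the tray, so I'll push the gate shut.

Emit:
servo_tool(
  deltas=[-0.5,0,0,0,0,0,-0.5,0,0,0,0,0,-0.5,0,0,0,0,0,-0.5,0,0,0,0,0,-0.5,0,0,0,0,0,-0.5,0,0,0,0,0,-0.5,0,0,0,0,0,-0.5,0,0,0,0,0,-0.4,0,0,0,0,0,-0.3,0,0,0,0,0,0,0,0,0,0,0],
)

```text
clock: 14.4
position: [0.4849, 0.0401, 0.1515]
ee_rot: [-0.005, 0.598, 0.802, 0.004]
contact_force: [0.5, -0.5, -1.1]
width: 0.0134
```

```bash
python3 meas.py 8
python3 - <<'E'
from h import *
from scipy.optimize import least_squares
im,d=eyes.get_image('side'); cv2.imwrite('pics/s8.png',cv2.resize(im[150:290,150:330,::-1],None,fx=4,fy=4))
hsv=cv2.cvtColor(im,cv2.COLOR_RGB2HSV);m=(hsv[...,1]<90)
c=np.array([.5345,-.1306]);a=np.deg2rad(106.6);u=np.array([np.cos(a),np.sin(a)]);n=np.array([-u[1],u[0]])
for nm,(x0,x1,v0,v1) in {"up":(232,237,229,235),"low":(228,233,236,243)}.items():
    P=np.array([depthpt('side',x,v,d[v,x]) for v in range(v0,v1) for x in range(x0,x1) if m[v,x]])
    P=P[P[:,2]<.078]; f=least_squares(lambda q:np.linalg.norm(P-q,axis=1)-.01,P.mean(0)+[.004,.005,-.006],loss="soft_l1",f_scale=.001)
    q=f.x[:2]-c; print(nm,len(P),1000*np.r_[q@u-.09,q@n,f.x[2]-.033])
E
```

```text
r 0.1777824893541566 th 106.19829604140797 yaw 16.5665516543853 [ 0.47815348 -0.48356014 -1.1267188 ] 0.013351993094094057
[269.9 140.9] 0.1222 deg 16.38 mod60 16.38
[320.1 151.9] 0.1227 deg 316.64 mod60 16.64
[235.4 178.4] 0.1209 deg 76.35 mod60 16.35
[336.1 201.2] 0.1222 deg 256.58 mod60 16.58
[250.1 228. ] 0.1222 deg 136.51 mod60 16.51
[301.4 239.8] 0.1225 deg 196.66 mod60 16.66
up 23 [-18.41113886 -16.26333557  28.80994942]
low 26 [-12.20192203  -6.59662466  11.86376269]
```

View pics/s8.png

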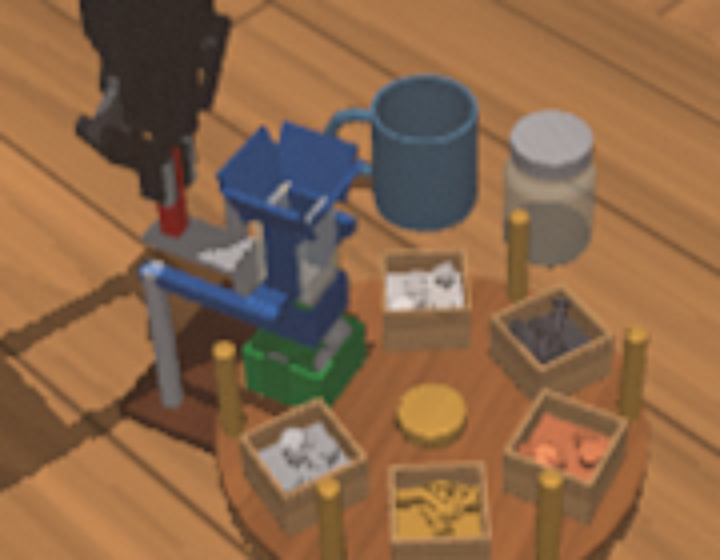

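The gripped handle is back at its shut radius (177.8 mm vs 177.7 mm at the start). I'll release and back off upward.

Emit:
servo_tool(
  deltas=[0,0,0,0,0,0,0,0,0,0,0,0,0,0,0,0,0,0,0,0,0,0,0,0,0,0,0,0,0,0],
  jaw=4.5,
)

```text
clock: 15.0
position: [0.486, 0.0376, 0.1517]
ee_rot: [-0.003, 0.598, 0.802, 0.003]
contact_force: [-0.4, 0.1, -0.2]
width: 0.0449
```

Emit:
servo_tool(
  deltas=[0,0,-1,0,0,0,0,0,-2,0,0,0,0,0,-3,0,0,0,0,0,-3,0,0,0,0,0,-3,0,0,0,2,0,0,0,0,0,4,0,0,0,0,0,4,0,0,0,0,0,4,0,0,0,0,0,4,0,0,0,0,0,3,0,0,0,0,0,0,0,0,0,0,0],
)

```text
clock: 16.2
position: [0.427, 0.2437, 0.2874]
ee_rot: [0.002, 0.599, 0.8, 0.007]
contact_force: [-0.8, -1.4, -0.0]
width: 0.0452
```

```bash
python3 meas.py 9
python3 - <<'E'
from h import *
im,d=eyes.get_image('top'); im2,d2=eyes.get_image('side'); cv2.imwrite('pics/s9.png',cv2.resize(im2[150:290,150:330,::-1],None,fx=4,fy=4))
hsv=cv2.cvtColor(im,cv2.COLOR_RGB2HSV)
mm=cv2.inRange(hsv,(0,170,90),(6,255,255))|cv2.inRange(hsv,(174,170,90),(180,255,255))
N,L,st,ce=cv2.connectedComponentsWithStats(mm[190:230,180:300])
print([(st[i,4],ce[i]+[180,190]) for i in range(1,N) if st[i,4]>5], "start 210.2 211.0")
E
```

```text
r 0.3894746584652592 th 106.02408185110161 yaw 16.337268937922 [-0.75870788 -1.36005879 -0.01149904] 0.04524122516623042
[269.8 141. ] 0.1222 deg 16.55 mod60 16.55
[320.1 152.1] 0.1224 deg 316.5 mod60 16.5
[234.6 178.5] 0.1225 deg 76.69 mod60 16.69
[336.5 201.1] 0.1229 deg 256.73 mod60 16.73
[250.2 228.1] 0.1222 deg 136.61 mod60 16.61
[301.3 239.8] 0.1225 deg 196.52 mod60 16.52
[(np.int32(23), array([210.2173913, 211.       ]))] start 210.2 211.0
```

View pics/s9.png

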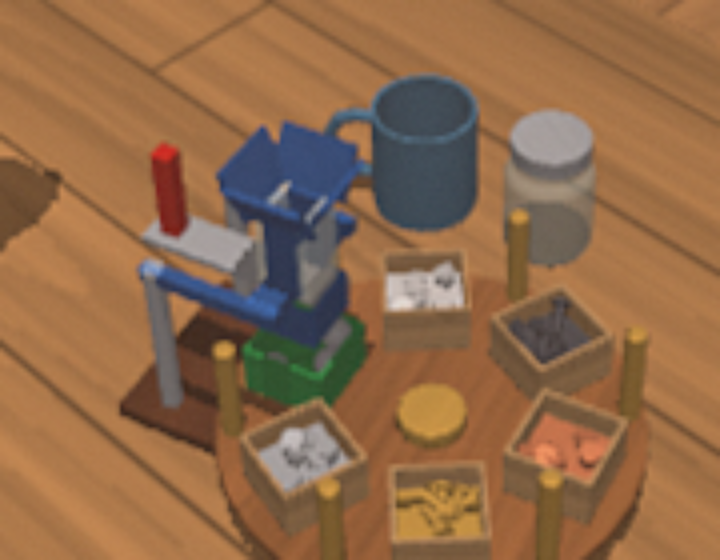

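View pics/top9.png

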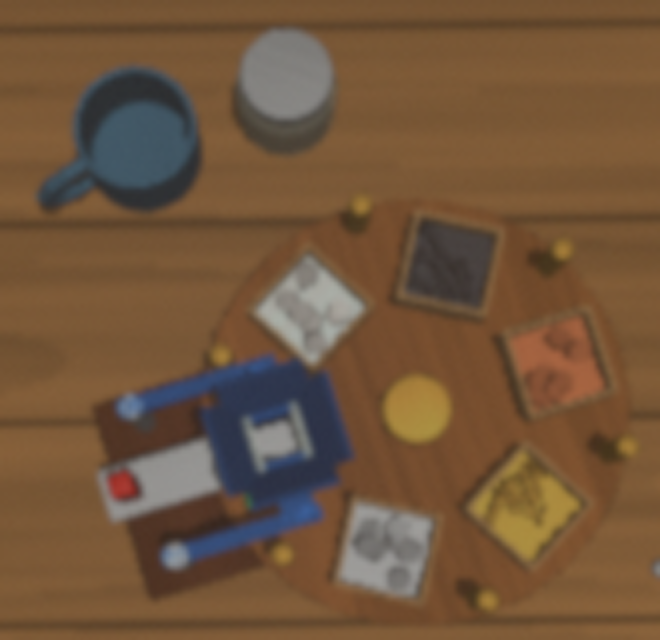

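The handle is back at its start pixel (210.2,211.0), the empty bore shows the gate plate (crop 278,437), and the balls lie in the tray. I'll hand in.

```bash
python3 -c "
from rig import manip
print(manip.sign_off())"
```

```text
the job is handed in; nothing more can be done
None
```

I turned the carousel about 33.6° clockwise by one post, so the green tray is under the spout. Then I pulled the gate out about 45 mm, the balls dropped, and I pushed the gate shut and backed off. I handed it in at about 16 s of the 61 s allowed; no verdict was reported.

**Last checks:**
- **Carousel:** all six posts agree within about 0.2° of the target angle, which puts the tray well under 1 mm off the spout axis.
- **Gate:** the handle is back at its starting pixel and the bore is empty, with the gate plate visible at the bottom.
- **Balls:** two lie low in the tray. The third rests on top, off to one corner, with its centre at about (-18, -16, 29) mm from the tray centre. That is inside the limits of ±25 mm and 40 mm, but it is the loosest figure because it comes from a few partly hidden depth pixels. One of the low balls I saw only from a few pixels and did not fit separately.
- **Bystanders:** the mug and jar look unmoved in the final pictures. The bottle and wrench were outside those crops, but the arm did not go near them after the first grasp.

No check failed. The two cameras disagreed by about 2–5 mm on some points (for example the axis cap), so I relied on the top view.

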